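# Heft two milling jars and tip out the forgotten ball

## Task

Both grey-rimmed black milling jars on the green mat were emptied after a run, but one of them still has its grinding ball inside. Lift a jar upright off the mat and hold it still to feel by its weight whether the ball is in it; tip only the jar that is heavy, so that its ball drops into the metal tray and stays there, and leave both jars empty, standing upright on the mat.

Things in the scene. Friction and masses are not known exactly. Their poses are not given: they have to be found in the camera images.
- jar_1: One of two like open jars: black, 52 mm high, tapering, with a light grey upright band at the mouth (66 mm outside diameter, 32 to 52 mm above the foot) to grip across from above, and a grey foot, 46 mm across. Empty 120 g (1.2 N), with its ball about 290 g (2.8 N). Which jar holds the ball changes from run to run. Origin: centre of the underside; z along the axis to the mouth.
- jar_2: The other jar, like jar_1 in every way, with or without the ball. The bore of both tapers from 57 mm wide at the mouth to 24 mm at the bottom, its wall sloping 19 degrees, so the ball rolls out only when the jar is tipped more than about 75 degrees from upright (90 is sure). Origin and axes as for jar_1.
- tray: Fixed bare aluminium tray, open at the top, 180 mm along its x, 240 mm along its y, 50 mm high, walls and floor 6 mm thick; it starts empty and shall catch the ball (matt black, 28 mm diameter, about 170 g). Origin: centre of the underside, z up.
- mat: Fixed flat green mat on which both jars stand, 200 mm along its x, 360 mm along its y, 4 mm thick. Origin: centre of the underside (on the bench), z up.
Mind the look-alikes: they are no part of the job. Leave any pink or purple look-alike of the jar_1 alone. Leave any turquoise look-alike of the jar_2 alone.

How it is judged:
By the outcome, as a careful person would: the job done as asked, in the order asked, and still so for the second after the job is handed in, with the robot touching nothing.
It also fails if it takes over 59 s, if anything falls off the work surface, if the arm or the gripper's body presses on something with over 40 N, if the wrist force passes 120 N, or if a joint passes its speed limit or range.

## Robot

A 6-joint arm with a two-finger parallel gripper is mounted at the origin on a cart in front of the work surface, level with it; the furniture and walls round the work are solid. World frame = base frame: x ahead of the robot, y to its left, z up, the work surface at z = 0. Lengths are in m, angles in degrees, forces in N, time in s.
With the tool pointing down it reaches from about 0.35 to 0.875 m from the base axis. Payload 4.2 kg.
Tool frame: the origin (TCP) lies midway between the tips of the shut fingers; the grasp point (between the pads) lies 19 mm behind it; z points along the fingers, y is the direction in which the jaws open and shut (so a half turn about z gives the same grasp; the last joint's range is limited). The gripper opens to 87 mm and grips with 3 to 60 N. Pads are 19 mm wide; open, the fingers measure 117 mm over their backs; the gripper's body (75 mm by 190 mm) begins 51 mm behind the grasp point.
Start: joints at [86.093, 22.042, 0.453, 0, -68.411, -14.817], TCP at [0.201, 0.592, 0.223] pointing down, gripper open.
Joint ranges: [-179.83, 179.83], [-69.29, 118.12], [-61.27, 80.66], [-181.25, 117.63], [-171.15, -9.14], [-177.46, 177.46]. Speed limits (degrees/s): [159.86, 159.86, 180, 180, 180, 180].

## Interface

Orientations are given as a 3x3 rotation matrix whose columns are the frame's x, y, z axes.
In Python, from station import r gives the robot as it stands.
- The arm moves only by the tool carry_out, never from a script. Its argument "steps" is a list of rows, each a list of 2 entries, a list of its own where there are three numbers: the shift along the tool's x, y, z in cm, then the turn about the tool's z in degrees. In form: [[[x, y, z], twist], ...]. A call has 1 to 20 rows; each row is the pose to reach, as a shift and turn from the pose measured when the call began, along the tool's axes at that moment; what a row does not reach only later rows make up. A row lasts 1/10 s, in which the tool goes at most 50 mm and 8.59 degrees, less where a joint would pass 70% of its speed; a pose out of reach is approached as far as the arm can. A call with a gripper value outside its range is refused whole. "gripper" is the gripper's target within -1 to 1 (fully open at 1, half-way at 0, shut at -1), set as the call begins (left out, the last holds). The fingers move at their own pace and stop on an object; the grip force is fixed at half the most. Time passes only in rows, so rows that repeat a pose let the fingers close. It gives the time, the measured TCP pose, the force and the opening at its end, in the units of the state.
- r.sense(): the state, without advancing time (a new reading comes with each control period).
- r.capture(name): name is "scene" or "top" or "wrist"; returns the picture (480x640x3 uint8, red, green, blue); there is no depth.
- r.calibration(name): a dict with "camera_matrix" (3x3 intrinsics, pixels), "D" ([k1, k2, p1, p2, k3] as OpenCV has them; the pictures are not rectified), "world_from_camera" (4x4, takes a point from camera to world coordinates). Camera axes: x right, y up, looking along -z (the intrinsics and any distortion apply to the point x, -y, -z); pixel columns grow to the right and rows downward; lengths in m; the calibration is good to about 2 mm. A picture is of the moment at which its call begins: read the wrist's pose just before it. calibration takes no time and is no camera call; for the wrist camera it gives the pose at the moment of the call.
- r.finish_job(): hands the job in, once; it reports no verdict.
Trained networks look in the newest picture that a camera, given by its name, has taken for a name from the list of things; names that differ only in an ending like _2 or _b are one class to them, and where a whole thing is asked for, a point or a joint stands for the part that bears it (a point fixed in the world has none). Each returns a list of dicts, best first, with "confidence" (0 to 1); they miss things now and then, are a little off and sometimes report something else, mostly with a low value. They report only what shows in the picture. A call takes as long as a camera call. They do not tell look-alikes from the thing itself.
- r.cut_out(camera, target): "pixels" (480x640 bool, what is visible of it).
- r.place_of(camera, target): "centre" ([x, y, z] in m, in world coordinates, good to about 4 mm: a listed point, or the origin of a listed thing).
The state is a dict: "time_s": time; "joints": joint angles; "joint_velocities": joint speeds; "effort": joint torques, N m; "tcp_pos": TCP position; "ee_rot": TCP orientation; "wrist_force": force on the tool from outside, world axes, zero at the start; "moment": the same for the moment, N m; "gripper_width": opening from 0.0 (shut) to 1.0 (fully open).
Only numpy, scipy, OpenCV 4.12 (cv2) and the standard library are available. Lean on these libraries where they do the work, as an engineer would, in place of code of your own. Each camera call takes 0.05 s, during which the arm holds its last target. There are 200 camera calls.

## Working session

There is one attempt and no reset: what is moved stays moved. The work goes in short steps, Python scripts to look and compute and a tool call to move; the robot and the scene stay as the last step left them, time stands still between calls to the robot, and variables do not carry over. Pictures are saved under pics/ and viewed, about 8 in all and at most 12, crops included, and the job is handed in when it is done.

Besides the shell and the picture viewer there is one more tool, called after "Call:" in YAML: its name, and indented under it one key for each argument. carry_out: Moves the arm, as the interface text tells. Its arguments: {"type":"object","properties":{"steps":{"type":"array","items":{"type":"array"}},"gripper":{"type":"number"}},"required":["steps"]}

```bash
mkdir -p pics; ls
python3 - <<'E'
from station import r
import cv2,numpy as np
s=r.sense();print(s)
for c in("top","scene"):
    im=r.capture(c);cv2.imwrite(f"pics/{c}0.png",im[:,:,::-1])
    for t in("jar_1","tray","mat"):
        for d in r.place_of(c,t):print(c,t,np.round(d["centre"],3),round(d["confidence"],2))
E
```

```text
pics
{'time_s': 0.0, 'joints': array([ 8.60933476e+01,  2.20914532e+01,  3.79970091e-01, -2.73424839e-02,
       -6.84116620e+01, -1.48176362e+01]), 'joint_velocities': array([-0.01083695,  0.04103187, -0.05205962,  0.0638527 , -0.05006313,
        0.00253285]), 'effort': array([-3.37531546e-04, -3.90666711e+01,  1.87404460e+01,  4.22001511e+00,
        1.09996230e-02, -1.95015400e-04]), 'tcp_pos': array([0.20041973, 0.59136027, 0.22145789]), 'ee_rot': array([[ 9.47017783e-01, -3.21180592e-01, -5.89139797e-04],
       [-3.21181109e-01, -9.47015431e-01, -2.11402003e-03],
       [ 1.21057726e-04,  2.19123514e-03, -9.99997592e-01]]), 'wrist_force': array([-0.21474721,  0.17812911, -0.68946122]), 'moment': array([-4.94208971e-07,  1.14683116e-02, -4.48090856e-03]), 'gripper_width': 0.998908917585289}
top jar_1 [ 0.395 -0.401 -0.   ] 0.97
top jar_1 [ 0.282 -0.204  0.001] 0.94
top jar_1 [ 0.524 -0.052  0.008] 0.82
top jar_1 [ 0.479 -0.261  0.008] 0.78
top jar_1 [0.707 0.031 0.003] 0.65
top tray [ 0.537  0.278 -0.003] 0.64
top mat [ 0.508 -0.138  0.   ] 0.97
scene jar_1 [ 0.484 -0.251  0.007] 0.94
scene jar_1 [ 0.278 -0.204 -0.006] 0.84
scene jar_1 [ 0.524 -0.054  0.005] 0.61
scene jar_1 [0.706 0.032 0.002] 0.61
scene jar_1 [ 0.394 -0.399  0.   ] 0.55
scene tray [0.538 0.277 0.006] 0.89
scene mat [ 0.506 -0.137  0.   ] 0.87
```

View pics/top0.png

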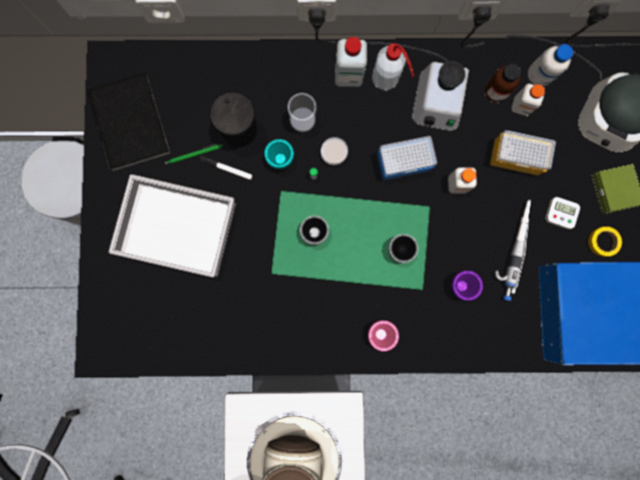

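View pics/scene0.png

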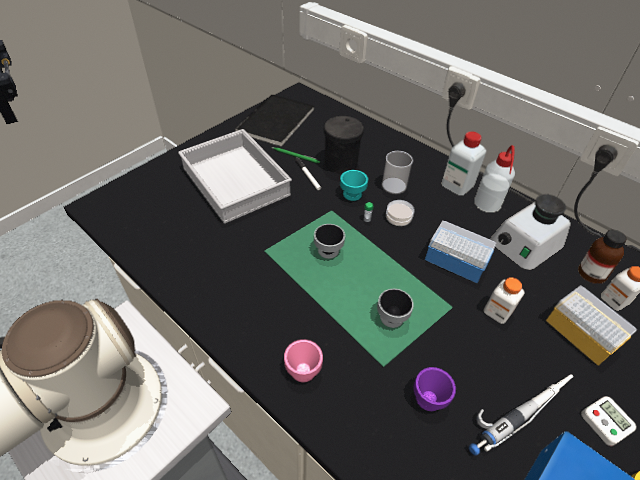

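Candidates in the top view: grey-rimmed jars at (314,230) and (403,249), both on the mat. Look-alikes: pink (382,335), purple (468,286), turquoise (279,153). I choose (403,249) first: its bore is all dark, so it may hold the black ball. The weighing will decide.

```bash
cat > h.py <<'E'
from station import r
import cv2,numpy as np
def ray(cam,pix,z):
    c=r.calibration(cam);T=np.array(c["world_from_camera"])
    p=cv2.undistortPoints(np.float64(pix).reshape(-1,1,2),np.array(c["camera_matrix"]),np.array(c["D"])).reshape(-1,2)
    d=np.c_[p[:,0],-p[:,1],-np.ones(len(p))]@T[:3,:3].T;o=T[:3,3]
    return o+d*((z-o[2])/d[:,2])[:,None]
def px(cam,P):
    c=r.calibration(cam);T=np.linalg.inv(np.array(c["world_from_camera"]))
    q=np.atleast_2d(P)@T[:3,:3].T+T[:3,3];q=q*[1,-1,-1]
    return cv2.projectPoints(q,np.zeros(3),np.zeros(3),np.array(c["camera_matrix"]),np.array(c["D"]))[0].reshape(-1,2)
def rect(cam,t,z):
    m=r.cut_out(cam,t)[0]["pixels"];ys,xs=np.nonzero(m)
    w=ray(cam,np.c_[xs,ys],z);return cv2.minAreaRect(np.float32(w[:,:2]*1000))
E
python3 - <<'E'
from h import *
im=r.capture("top")
print("tray",rect("top","tray",.05));print("mat",rect("top","mat",.004))
for d in r.cut_out("top","jar_1"):
    m=d["pixels"];ys,xs=np.nonzero(m);w=ray("top",np.c_[xs,ys],.056)
    (c,s,a)=cv2.minAreaRect(np.float32(w[:,:2]*1000));print(xs.mean(),ys.mean(),c,s,d["confidence"])
# rim circle fit by bright grey band pixels
g=im.astype(int);
for c in((314,230),(403,249)):
    x,y=c;sub=g[y-22:y+23,x-22:x+23];grey=(sub.max(2)-sub.min(2)<25)&(sub.mean(2)>90)
    ys,xs=np.nonzero(grey);k=np.hypot(xs-22,ys-22)>8;(cx,cy),rad=cv2.minEnclosingCircle(np.float32(np.c_[xs[k],ys[k]]))
    print(c,cx+x-22,cy+y-22,rad,ray("top",[[cx+x-22,cy+y-22]],.056))
print("scale",px("top",[[.48,-.258,.056],[.48,-.225,.056]]))
a=cv2.resize(im[120:290,100:260],(480,510),interpolation=2);b=cv2.resize(im[200:285,270:430],(800-480,170),interpolation=2)
b=cv2.resize(im[205:275,280:430],(320,149));
o=np.zeros((510,800,3),np.uint8);o[:,:480]=a;o[:149,480:]=b
o[160:480,480:]=cv2.resize(im[222:277,375:430],(320,320),interpolation=2)
cv2.imwrite("pics/crop1.png",o[:,:,::-1])
E
```

```text
tray ((537.7222290039062, 272.9037170410156), (257.064208984375, 192.52615356445312), 76.0269546508789)
mat ((504.1332092285156, -139.38937377929688), (361.4492492675781, 203.18234252929688), 83.4555892944336)
382.5692771084337 335.36746987951807 (282.577392578125, -202.98536682128906) (63.601661682128906, 61.893436431884766) 0.85
466.4244105409154 285.6019417475728 (391.8819580078125, -395.4856262207031) (70.51318359375, 60.957725524902344) 0.73
402.9908424908425 248.23260073260073 (477.7445983886719, -253.17874145507812) (64.20744323730469, 65.3367691040039) 0.6
313.5314091680815 230.36332767402376 (521.4993286132812, -50.39910888671875) (57.3522834777832, 62.392601013183594) 0.58
(314, 230) 313.67723846435547 229.9141788482666 14.53337287902832 [[ 0.52275945 -0.05081285  0.056     ]]
(403, 249) 402.92201805114746 247.61009216308594 14.706159591674805 [[ 0.47966336 -0.25420322  0.056     ]]
scale [[404.57904826 247.44442248]
 [390.13832855 247.60972959]]
```

View pics/crop1.png

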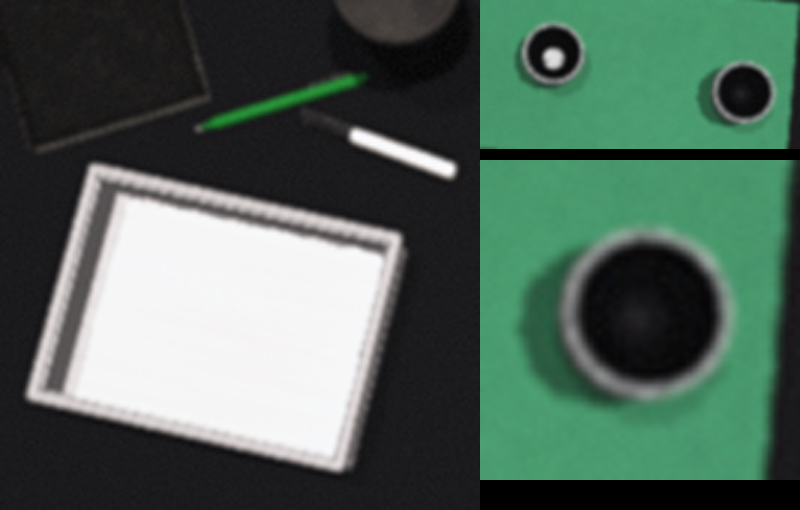

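Crop: a grey-banded black jar, all dark inside, on the mat at (403,248). The other jar, at (314,230), shows a bright spot at the bottom. The tray's rim corners show clearly. Next I work out the wall on the mat side.

Run:
```python
from h import *
c=np.array([[92,165],[402,236],[348,470],[28,398]])/3+[100,120]
w=ray("top",c,.05)[:,:2];print(w.round(4))
for i in range(4):
    d=w[(i+1)%4]-w[i];print(np.linalg.norm(d).round(4),np.degrees(np.arctan2(d[1],d[0])).round(1))
print(w.mean(0))
```

```text
[[0.6569 0.3725]
 [0.5986 0.1329]
 [0.4187 0.1729]
 [0.4764 0.4162]]
0.2466 -103.7
0.1843 167.5
0.2501 76.7
0.1857 -13.6
[0.53765313 0.27360691]
```

Call:
carry_out:
  steps:
    - [[34.6,24.3,0],20]
    - [[34.6,24.3,0],40]
    - [[34.6,24.3,0],60]
    - [[34.6,24.3,0],85.3]
    - [[34.6,24.3,0],85.3]
    - [[34.6,24.3,0],85.3]
    - [[34.6,24.3,0],85.3]
    - [[34.6,24.3,0],85.3]
    - [[34.6,24.3,0],85.3]
    - [[53.6,71.1,0],85.3]
    - [[53.6,71.1,2],85.3]
    - [[53.6,71.1,4],85.3]
    - [[53.6,71.1,8],85.3]
    - [[53.6,71.1,8],85.3]
    - [[53.6,71.1,8],85.3]
    - [[53.6,71.1,8],85.3]
    - [[53.6,71.1,8],85.3]
    - [[53.6,71.1,8],85.3]
    - [[53.6,71.1,8],85.3]
    - [[53.6,71.1,8],85.3]
  gripper: 1

```text
time_s: 2.6
tcp_pos: [0.4792, -0.2573, 0.1412]
ee_rot: [[-0.247, -0.969, -0.002], [-0.969, 0.247, 0.0], [0.0, 0.002, -1.0]]
wrist_force: [-0.5, 0.0, 0.4]
gripper_width: 0.996
```

Call:
carry_out:
  steps:
    - [[-0.3,0,4],0]
    - [[-0.3,0,8],0]
    - [[-0.3,0,10],0]
    - [[-0.3,0,11.3],0]
    - [[-0.3,0,11.4],0]
    - [[-0.3,0,11.4],0]

```text
time_s: 3.2
tcp_pos: [0.4802, -0.2542, 0.0275]
ee_rot: [[-0.246, -0.969, -0.001], [-0.969, 0.246, -0.0], [0.001, 0.001, -1.0]]
wrist_force: [0.2, 0.3, 1.2]
gripper_width: 0.998
```

Call:
carry_out:
  steps:
    - [[0,0,0],0]
    - [[0,0,0],0]
    - [[0,0,0],0]
    - [[0,0,0],0]
    - [[0,0,0],0]
    - [[0,0,0],0]
    - [[0,0,0],0]
    - [[0,0,0],0]
  gripper: -1

```text
time_s: 4.0
tcp_pos: [0.4804, -0.2542, 0.0281]
ee_rot: [[-0.246, -0.969, -0.001], [-0.969, 0.246, -0.0], [0.001, 0.001, -1.0]]
wrist_force: [-1.0, 2.4, 6.1]
gripper_width: 0.743
```

Call:
carry_out:
  steps:
    - [[0,0,-1],0]
    - [[0,0,-4],0]
    - [[0,0,-8],0]
    - [[0,0,-10],0]
    - [[0,0,-10],0]
    - [[0,0,-10],0]
    - [[0,0,-10],0]
    - [[0,0,-10],0]
    - [[0,0,-10],0]
    - [[0,0,-10],0]
    - [[0,0,-10],0]
    - [[0,0,-10],0]

```text
time_s: 5.2
tcp_pos: [0.4805, -0.2541, 0.128]
ee_rot: [[-0.246, -0.969, -0.001], [-0.969, 0.246, -0.0], [0.001, 0.001, -1.0]]
wrist_force: [-0.1, 0.2, -3.0]
gripper_width: 0.744
```

Run:
```python
from h import *
F=[]
for i in range(10):
    im=r.capture("wrist" if i else "scene");F.append(r.sense()["wrist_force"])
    if i==0: cv2.imwrite("pics/s_lift.png",im[:,:,::-1])
cv2.imwrite("pics/w_lift.png",im[:,:,::-1])
F=np.array(F);print(F.mean(0),F.std(0));s=r.sense();print(s["time_s"],s["tcp_pos"],s["gripper_width"],s["joints"])
```

```text
[-0.18753154 -0.13689106 -2.8734686 ] [0.51478976 0.5065447  0.41474034]
5.7 [ 0.48053386 -0.25413638  0.12815796] 0.7417423595118664 [-1.07556679e+01  1.93215621e+01 -1.85885313e+01  4.59257313e-02
 -5.21381270e+01 -3.51428303e+00]
```

View pics/w_lift.png

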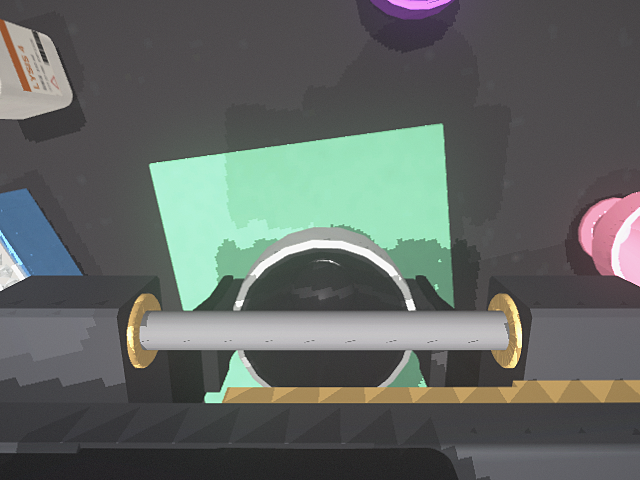

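The wrist picture shows the jar gripped across its band, upright and clear of the mat, with the ball just visible inside. The weight reads 2.87 N over 10 readings, so this is the heavy jar.

The tool can't tilt, so I'll pivot the jar between the pads by rolling its lower side on the tray's near wall, mouth over the tray. First I carry it to just outside that wall.

Call:
carry_out:
  steps:
    - [[-1,0.2,0],0]
    - [[-4,0.8,0],0]
    - [[-8,1.6,0],0]
    - [[-12,2.5,0],0]
    - [[-16,3.3,0],0]
    - [[-20,4.2,0],0]
    - [[-24,5,0],0]
    - [[-28,5.8,0],0]
    - [[-31,6.5,0],0]
    - [[-33.5,7,0],0]
    - [[-34.5,7.2,1],0]
    - [[-34.5,7.2,3],0]
    - [[-34.5,7.2,5],0]
    - [[-34.5,7.2,6.1],0]
    - [[-34.5,7.2,6.3],0]
    - [[-34.5,7.2,6.3],0]
    - [[-34.5,7.2,6.3],0]

```text
time_s: 7.4
tcp_pos: [0.4963, 0.0981, 0.0658]
ee_rot: [[-0.246, -0.969, 0.001], [-0.969, 0.246, 0.0], [-0.0, -0.001, -1.0]]
wrist_force: [0.2, 1.2, -2.6]
gripper_width: 0.741
```

Run:
```python
from h import *
s=r.sense();print(s["time_s"],s["tcp_pos"],s["joints"].round(1))
t=r.capture("top");w=r.capture("wrist");sc=r.capture("scene")
a=cv2.resize(t[140:290,100:300],(400,300),interpolation=2);b=cv2.resize(w,(400,300));c=cv2.resize(sc[100:280,150:390],(400,300),interpolation=2)
o=np.zeros((600,800,3),np.uint8);o[:300,:400]=a;o[:300,400:]=b;o[300:,:400]=c
C=np.array([.5097,.1565,.05]);e=np.array([.973,-.232,0])*.09
for cam,f,off in(("top",lambda p:(p-[100,140])*2,(0,0)),("wrist",lambda p:p*.625,(400,0)),("scene",lambda p:(p-[150,100])*5/3,(0,300))):
    q=f(px(cam,[C-e,C+e]))+off
    cv2.line(o,tuple(map(int,q[0])),tuple(map(int,q[1])),(255,0,0),1)
cv2.imwrite("pics/pre.png",o[:,:,::-1])
```

```text
7.4 [0.49628327 0.09806667 0.06579196] [ 29.6  20.8 -27.8   0.  -41.4 -43.9]
```

View pics/pre.png

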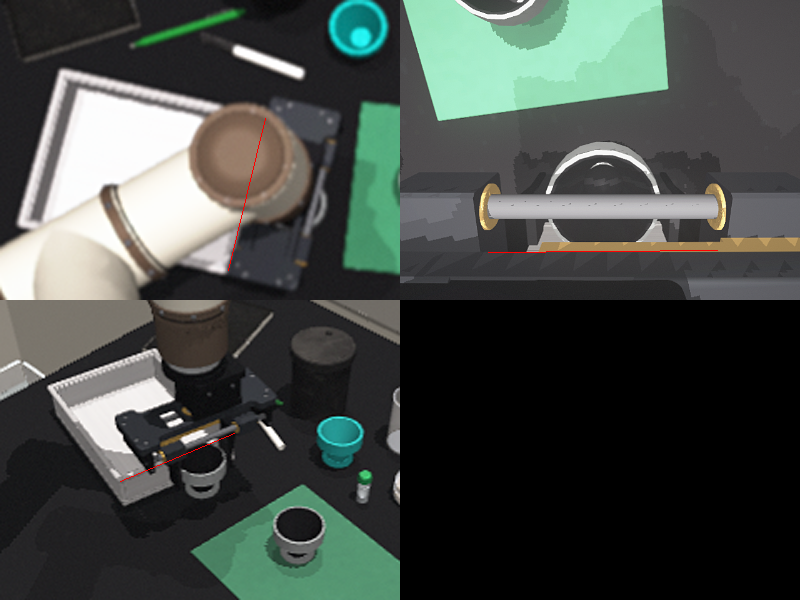

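The jar is upright just outside the wall, and the projected wall line (red) agrees with the rim. I start the pivot to about 45 degrees and check.

Call:
carry_out:
  steps:
    - [[-2,0,0.1],0]
    - [[-3,0,0.1],0]
    - [[-3.6,0,0.1],0]
    - [[-4,0,0.1],0]
    - [[-4.5,0,0],0]
    - [[-5,0,-0.1],0]
    - [[-5.5,0,-0.2],0]
    - [[-6,0,-0.25],0]
    - [[-6.5,0,-0.2],0]
    - [[-7,0,-0.15],0]
    - [[-7,0,-0.15],0]
    - [[-7,0,-0.15],0]

```text
time_s: 8.75
tcp_pos: [0.5121, 0.1643, 0.0689]
ee_rot: [[-0.245, -0.97, -0.003], [-0.97, 0.245, -0.004], [0.005, 0.002, -1.0]]
wrist_force: [-4.0, -5.8, 10.1]
gripper_width: 0.733
```

Run:
```python
from h import *
s=r.sense();print(s["time_s"],s["tcp_pos"],s["wrist_force"],s["moment"])
w=r.capture("wrist");sc=r.capture("scene")
o=np.zeros((300,800,3),np.uint8);o[:,:400]=cv2.resize(w,(400,300));o[:,400:]=cv2.resize(sc[130:250,180:340],(400,300),interpolation=2)
cv2.imwrite("pics/p45.png",o[:,:,::-1])
```

```text
8.75 [0.51207826 0.16434001 0.06890052] [-4.01721284 -5.78009235 10.14832077] [-1.95064024  1.39513726  0.01550965]
```

View pics/p45.png

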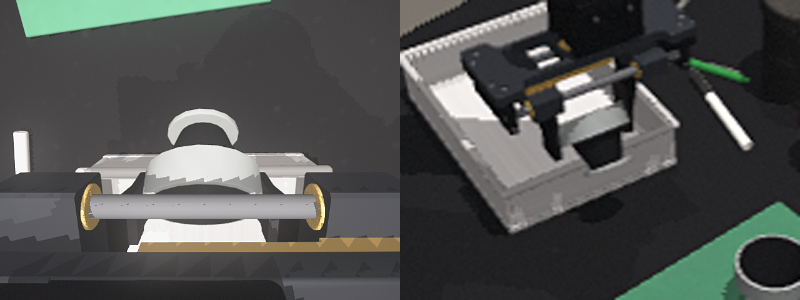

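Both views show the jar pivoted about 45° over the wall, foot outside, mouth toward the tray, with low forces. I continue past 90°.

Call:
carry_out:
  steps:
    - [[-0.5,0,0.2],0]
    - [[-1.1,0,0.5],0]
    - [[-1.6,0,0.8],0]
    - [[-2,0,1.15],0]
    - [[-2.3,0,1.5],0]
    - [[-2.7,0,1.9],0]
    - [[-2.9,0,2.4],0]
    - [[-3.1,0,2.9],0]
    - [[-3.1,0,2.9],0]
    - [[-3.1,0,2.9],0]
    - [[-3.1,0,2.9],0]
    - [[-3.1,0,2.9],0]

```text
time_s: 10.05
tcp_pos: [0.526, 0.2013, 0.0451]
ee_rot: [[-0.241, -0.97, 0.013], [-0.971, 0.241, 0.007], [-0.01, -0.011, -1.0]]
wrist_force: [-0.4, 8.9, 11.7]
gripper_width: 0.732
```

Run:
```python
from h import *
s=r.sense();print(s["time_s"],s["tcp_pos"],s["wrist_force"],s["moment"])
w=r.capture("wrist");sc=r.capture("scene");t=r.capture("top")
o=np.zeros((600,800,3),np.uint8);o[:300,:400]=cv2.resize(w,(400,300));o[:300,400:]=cv2.resize(sc[130:250,180:340],(400,300),interpolation=2)
o[300:,:400]=cv2.resize(t[150:285,90:270],(400,300),interpolation=2)
cv2.imwrite("pics/p90.png",o[:,:,::-1])
```

```text
10.05 [0.52596524 0.20131265 0.04505604] [-0.44929036  8.94675705 11.72430226] [ 2.64415616  0.22611516 -0.11356832]
```

View pics/p90.png

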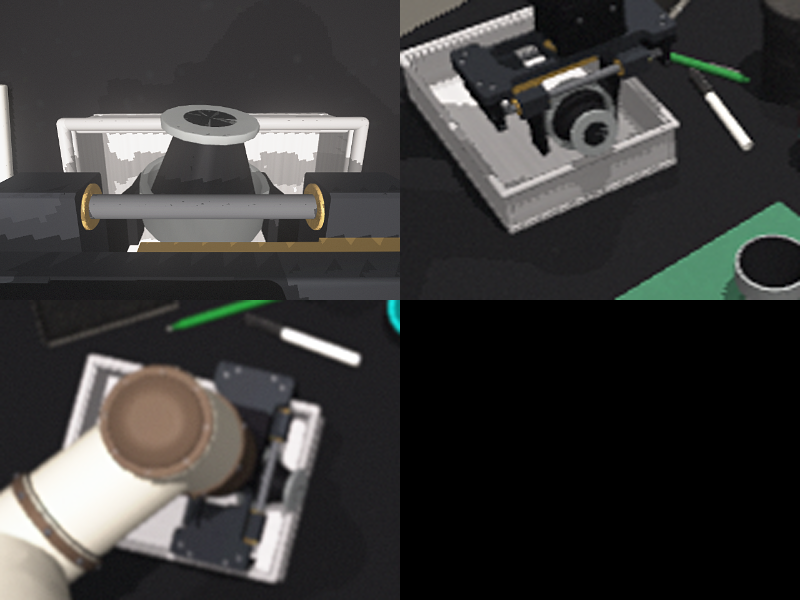

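The jar is tipped past 90°, foot raised over the wall and mouth down into the tray. I lift free, weigh it, and look for the ball.

Call:
carry_out:
  steps:
    - [[-0.5,0,-0.5],0]
    - [[-1,0,-2],0]
    - [[-2,0,-4],0]
    - [[-3,0,-7],0]
    - [[-4,0,-10],0]
    - [[-4,0,-12],0]
    - [[-4,0,-12],0]
    - [[-4,0,-12],0]
    - [[-4,0,-12],0]
    - [[-4,0,-12],0]

```text
time_s: 11.2
tcp_pos: [0.5333, 0.2388, 0.1639]
ee_rot: [[-0.241, -0.97, 0.011], [-0.97, 0.241, 0.005], [-0.007, -0.009, -1.0]]
wrist_force: [0.7, 0.4, -0.5]
gripper_width: 0.73
```

Run:
```python
from h import *
F=[]
for i in range(8):
    if i<1:w=r.capture("wrist")
    else: t=r.capture("scene")
    F.append(r.sense()["wrist_force"])
s=r.sense();print(s["time_s"],s["tcp_pos"],np.mean(F,0));print(s["ee_rot"].round(3))
o=np.zeros((300,800,3),np.uint8);o[:,:400]=cv2.resize(w,(400,300));o[:,400:]=cv2.resize(t[80:230,160:360],(400,300),interpolation=2)
cv2.imwrite("pics/ball.png",o[:,:,::-1])
```

```text
11.6 [0.53401957 0.23928988 0.16533161] [-0.16788269 -0.14337655 -1.27195883]
[[-0.241 -0.97   0.013]
 [-0.971  0.241  0.007]
 [-0.01  -0.011 -1.   ]]
```

View pics/ball.png

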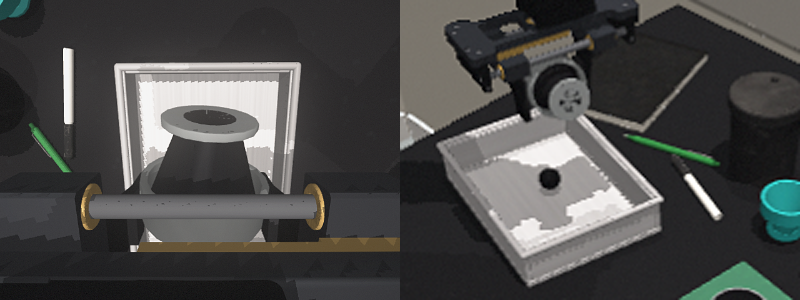

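The ball lies in the tray near (548,180) of the right view, and the jar now weighs 1.27 N, so it is empty. Next I right the jar by pushing the lower edge of its foot back against the inner edge of the same wall.

Run:
```python
from h import *
b=ray("scene",[[234,170]],.02)[0];R=np.array([.5111,.1623]);y=np.array([.232,.973]);x=np.array([.973,-.232])
print(b,(b[:2]-R)@y,(b[:2]-R)@x)
```

```text
[0.55134882 0.2921827  0.02      ] 0.1357135935694954 0.00902931923409444
```

Call:
carry_out:
  steps:
    - [[1,0,2],0]
    - [[1.8,0,5],0]
    - [[1.8,0,7],0]
    - [[1.8,0,8],0]
    - [[1.8,0,8],0]
    - [[1.8,0,8],0]

```text
time_s: 12.2
tcp_pos: [0.5315, 0.2229, 0.086]
ee_rot: [[-0.24, -0.971, 0.015], [-0.971, 0.24, 0.007], [-0.011, -0.012, -1.0]]
wrist_force: [0.8, 0.2, -1.1]
gripper_width: 0.73
```

Call:
carry_out:
  steps:
    - [[0,0,2.5],0]
    - [[0.2,0,4.5],0]
    - [[0.8,0,4.7],0]
    - [[1.4,0,4.7],0]
    - [[1.8,0,4.6],0]
    - [[2,0,4.2],0]
    - [[2.2,0,3.7],0]
    - [[2.5,0,3.2],0]
    - [[2.8,0,2.65],0]
    - [[3.2,0,2.2],0]
    - [[3.7,0,1.85],0]
    - [[3.7,0,1.85],0]
    - [[3.7,0,1.85],0]

```text
time_s: 13.5
tcp_pos: [0.5242, 0.1879, 0.0688]
ee_rot: [[-0.24, -0.971, 0.018], [-0.971, 0.24, 0.009], [-0.013, -0.015, -1.0]]
wrist_force: [0.5, 5.2, 5.1]
gripper_width: 0.732
```

Run:
```python
from h import *
s=r.sense();print(s["time_s"],s["tcp_pos"],s["wrist_force"],s["moment"])
A=s["tcp_pos"]-.019*s["ee_rot"][:,2]-[.5111,.1623,.05];print(A[:2]@[.232,.973],A[2])
w=r.capture("wrist");sc=r.capture("scene")
o=np.zeros((300,800,3),np.uint8);o[:,:400]=cv2.resize(w,(400,300));o[:,400:]=cv2.resize(sc[120:240,180:340],(400,300),interpolation=2)
cv2.imwrite("pics/r60.png",o[:,:,::-1])
```

```text
13.5 [0.52422164 0.18794454 0.06883336] [0.47581623 5.16740077 5.13677794] [ 1.64207348 -0.17022852  0.02492511]
0.027748546781621784 0.037829492535213255
```

View pics/r60.png

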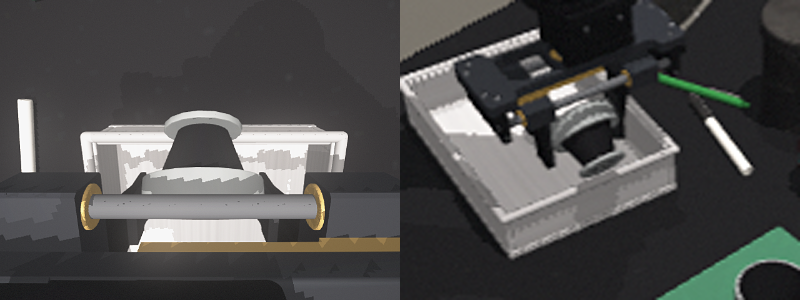

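It turns back as planned, now about 60°. Continuing the arc.

Call:
carry_out:
  steps:
    - [[0.4,0,-0.2],0]
    - [[0.8,0,-0.3],0]
    - [[1.2,0,-0.4],0]
    - [[1.6,0,-0.55],0]
    - [[2,0,-0.65],0]
    - [[2.3,0,-0.7],0]
    - [[2.7,0,-0.7],0]
    - [[3.1,0,-0.7],0]
    - [[3.4,0,-0.65],0]
    - [[3.7,0,-0.6],0]
    - [[4,0,-0.5],0]
    - [[4.3,0,-0.35],0]
    - [[4.3,0,-0.3],0]
    - [[4.3,0,-0.3],0]
    - [[4.3,0,-0.3],0]

```text
time_s: 15.1
tcp_pos: [0.514, 0.1464, 0.0712]
ee_rot: [[-0.239, -0.971, 0.018], [-0.971, 0.24, 0.009], [-0.013, -0.015, -1.0]]
wrist_force: [0.5, 0.2, -1.6]
gripper_width: 0.733
```

Run:
```python
from h import *
s=r.sense();print(s["time_s"],s["tcp_pos"],s["wrist_force"],s["moment"])
A=s["tcp_pos"]-.019*s["ee_rot"][:,2]-[.5111,.1623,.05];print(A[:2]@[.232,.973],A[2])
w=r.capture("wrist");sc=r.capture("scene")
o=np.zeros((300,800,3),np.uint8);o[:,:400]=cv2.resize(w,(400,300));o[:,400:]=cv2.resize(sc[120:240,180:340],(400,300),interpolation=2)
cv2.imwrite("pics/r0.png",o[:,:,::-1])
```

```text
15.1 [0.51398716 0.146355   0.07120338] [ 0.45799632  0.15938539 -1.645951  ] [ 0.08975332 -0.01821901  0.04945581]
-0.015087318712575178 0.040199586861658226
```

View pics/r0.png

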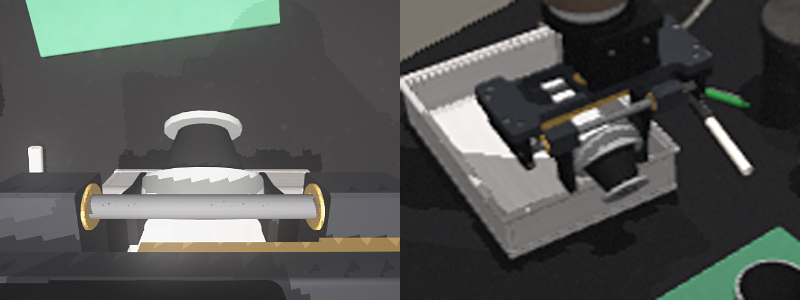

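The foot slipped over the rim early, and the jar is still tilted about 45°. I repeat the pass a little lower, so the rim bears further in on the foot's underside.

Call:
carry_out:
  steps:
    - [[0,0,-3.5],0]
    - [[-3,0,-3.5],0]
    - [[-6,0,-3.5],0]
    - [[-6,0,-2],0]
    - [[-6,0,0.6],0]
    - [[-5.2,0,0.6],0]
    - [[-4.5,0,0.6],0]
    - [[-3.9,0,0.5],0]
    - [[-3.35,0,0.35],0]
    - [[-2.8,0,0.2],0]
    - [[-2.3,0,0.05],0]
    - [[-1.8,0,-0.05],0]
    - [[-1.25,0,-0.05],0]
    - [[-0.7,0,0],0]
    - [[-0.2,0,0.15],0]
    - [[-0.2,0,0.2],0]
    - [[-0.2,0,0.2],0]

```text
time_s: 16.9
tcp_pos: [0.5145, 0.1482, 0.069]
ee_rot: [[-0.239, -0.971, 0.018], [-0.971, 0.24, 0.009], [-0.013, -0.015, -1.0]]
wrist_force: [-0.2, -0.4, -1.5]
gripper_width: 0.731
```

Run:
```python
from h import *
s=r.sense();print(s["time_s"],s["tcp_pos"],s["wrist_force"],s["moment"])
A=s["tcp_pos"]-.019*s["ee_rot"][:,2]-[.5111,.1623,.05];print(A[:2]@[.232,.973],A[2])
w=r.capture("wrist");sc=r.capture("scene")
o=np.zeros((300,800,3),np.uint8);o[:,:400]=cv2.resize(w,(400,300));o[:,400:]=cv2.resize(sc[120:240,180:340],(400,300),interpolation=2)
cv2.imwrite("pics/r1.png",o[:,:,::-1])
```

```text
16.9 [0.51446507 0.1482143  0.06904478] [-0.17449989 -0.42163363 -1.5295256 ] [ 0.0986665  -0.04776612 -0.01910094]
-0.01316281344350342 0.03804110295327555
```

```bash
cat > tilt.py <<'E'
from h import *
def fit(cam="wrist"):
    im=r.capture(cam);s=r.sense();R=s["ee_rot"];A=s["tcp_pos"]-.019*R[:,2]
    ms=r.cut_out(cam,"jar_1");a=np.linspace(0,2*np.pi,40)
    c=px(cam,[A])[0];best=[]
    def sil(th,d,off):
        u=-R[:,0]*np.sin(th)-R[:,2]*np.cos(th);n=-R[:,0]*np.cos(th)+R[:,2]*np.sin(th);e=R[:,1];A2=A+off*n
        ring=lambda z,q:A2+(z-d)*u+q*(np.cos(a)[:,None]*n+np.sin(a)[:,None]*e)
        o=np.zeros((480,640),np.uint8)
        for z0,q0,z1,q1 in((0,.023,.004,.023),(.004,.016,.034,.03),(.032,.033,.052,.033)):
            h=cv2.convexHull(np.float32(px(cam,np.r_[ring(z0,q0),ring(z1,q1)])));cv2.fillConvexPoly(o,np.int32(h.round()),1)
        return o>0
    for m in ms:
        m=m["pixels"];ys,xs=np.nonzero(m)
        if abs(xs.mean()-c[0])<60 and abs(ys.mean()-c[1])<110:break
    else: print("no mask",[(np.argwhere(k["pixels"]).mean(0)) for k in ms],c);return im
    lim=275 if cam=="wrist" else 480
    for th in range(-20,121,5):
        for d in(.039,.043,.047):
            for off in (-.004,0,.004):
                o=sil(np.radians(th),d,off);M=m.copy();M[lim:]=0;o[lim:]=0
                best.append(((M&o).sum()/(M|o).sum(),th,d,off))
    best.sort(reverse=True);print(cam,[(round(b[0],2),)+b[1:] for b in best[:6]])
    return im
E
python3 - <<'E'
from tilt import *
fit("wrist");fit("scene")
E
```

```text
wrist [(np.float64(0.91), 55, 0.047, 0), (np.float64(0.91), 60, 0.047, 0), (np.float64(0.89), 50, 0.047, 0), (np.float64(0.89), 65, 0.047, 0), (np.float64(0.89), 55, 0.047, -0.004), (np.float64(0.89), 60, 0.047, -0.004)]
scene [(np.float64(0.76), 50, 0.039, -0.004), (np.float64(0.74), 55, 0.039, 0), (np.float64(0.74), 55, 0.039, -0.004), (np.float64(0.73), 50, 0.039, 0), (np.float64(0.72), 45, 0.039, -0.004), (np.float64(0.72), 50, 0.039, 0.004)]
```

View pics/r1.png

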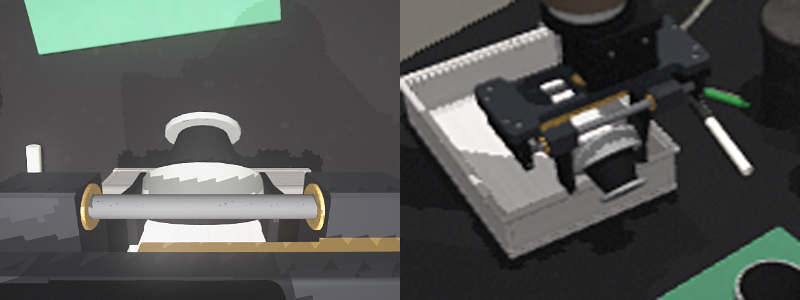

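The numeric fit gives about 55° tilt, and the picture agrees, so the second pass didn't bite. I'll do a tighter arc in short stages, checking the force at each.

Call:
carry_out:
  steps:
    - [[0,0,-3.7],0]
    - [[-3,0,-3.7],0]
    - [[-6.3,0,-3.7],0]
    - [[-6.3,0,-2],0]
    - [[-6.3,0,-0.5],0]
    - [[-5.5,0,-0.2],0]
    - [[-4.9,0,0.2],0]
    - [[-4.25,0,0.6],0]
    - [[-4.05,0,0.4],0]
    - [[-3.85,0,0.25],0]
    - [[-3.6,0,0.1],0]
    - [[-3.35,0,0],0]
    - [[-3.35,0,0],0]

```text
time_s: 18.5
tcp_pos: [0.5238, 0.182, 0.0709]
ee_rot: [[-0.239, -0.971, 0.021], [-0.971, 0.239, 0.011], [-0.016, -0.018, -1.0]]
wrist_force: [0.4, 3.0, 1.1]
gripper_width: 0.732
```

```bash
cat >> tilt.py <<'E'
def where():
    s=r.sense();A=s["tcp_pos"]-.019*s["ee_rot"][:,2]-[.5111,.1623,.05];print(s["time_s"],"A",A[:2]@[.232,.973],A[2],s["wrist_force"].round(1),s["gripper_width"])
E
python3 -c "
from tilt import *
where();fit('wrist')"
```

```text
18.5 A 0.021839206746153743 0.03986670645204167 [0.4 3.  1.1] 0.7322648180093406
wrist [(np.float64(0.91), 55, 0.047, 0), (np.float64(0.91), 60, 0.047, 0), (np.float64(0.89), 50, 0.047, 0), (np.float64(0.89), 65, 0.047, 0), (np.float64(0.89), 55, 0.047, -0.004), (np.float64(0.89), 60, 0.047, -0.004)]
```

Call:
carry_out:
  steps:
    - [[-1.2,0,0],0]
    - [[-1.1,0,0.7],0]
    - [[-0.8,0,0.75],0]
    - [[-0.5,0,0.75],0]
    - [[-0.1,0,0.55],0]
    - [[0.1,0,0.45],0]
    - [[0.3,0,0.3],0]
    - [[0.5,0,0.2],0]
    - [[0.75,0,0.1],0]
    - [[1,0,0],0]
    - [[1.25,0,-0.05],0]
    - [[1.25,0,-0.05],0]

```text
time_s: 19.8
tcp_pos: [0.5197, 0.1688, 0.0707]
ee_rot: [[-0.239, -0.971, 0.019], [-0.971, 0.239, 0.009], [-0.013, -0.016, -1.0]]
wrist_force: [0.3, 0.7, -2.1]
gripper_width: 0.73
```

```bash
python3 -c "
from tilt import *
where();fit('wrist')"
```

```text
19.8 A 0.008080268531482774 0.03970542580513205 [ 0.3  0.7 -2.1] 0.7302789008785727
wrist [(np.float64(0.93), 50, 0.047, 0), (np.float64(0.92), 50, 0.043, -0.004), (np.float64(0.92), 55, 0.047, 0), (np.float64(0.91), 55, 0.043, -0.004), (np.float64(0.9), 45, 0.043, -0.004), (np.float64(0.9), 45, 0.047, 0)]
```

Run:
```python
from h import *
from scipy.optimize import minimize
s=r.sense();R=s["ee_rot"];A=s["tcp_pos"]-.019*R[:,2];a=np.linspace(0,2*np.pi,40)
D={}
for cam in("wrist","scene"):
    im=r.capture(cam);c=px(cam,[A])[0]
    for k in r.cut_out(cam,"jar_1"):
        m=k["pixels"];q=np.argwhere(m).mean(0)[::-1]
        if abs(q-c).max()<110 and (cam=="wrist" or abs(q-c).max()<30): D[cam]=(m,px(cam,[A])[0]);print(cam,q,c,m.sum());break
    hi=cv2.resize(im[130:430,200:460] if cam=="wrist" else im[int(c[1])-25:int(c[1])+45,int(c[0])-35:int(c[0])+35],(400,400),interpolation=2)
    D[cam+"i"]=hi
def sil(cam,th,d,off,f):
    th=np.radians(th);u=-R[:,0]*np.sin(th)-R[:,2]*np.cos(th);n=-R[:,0]*np.cos(th)+R[:,2]*np.sin(th);e=R[:,1];A2=A+off*n
    ring=lambda z,q:A2+(z-d)*u+q*(np.cos(a)[:,None]*n+np.sin(a)[:,None]*e);o=np.zeros((480,640),np.uint8)
    for z0,q0,z1,q1 in((0,.023,.004,.023),(.004,.016,.034,.03),(.032,.033,.052,.033)):
        cv2.fillConvexPoly(o,np.int32(cv2.convexHull(np.float32(px(cam,np.r_[ring(z0,q0),ring(z1,q1)]))).round()),1)
    return o>0
B=[]
for th in range(10,75,5):
  for d in np.arange(.033,.050,.002):
    for off in(-.006,-.003,0,.003,.006):
        sc=[]
        for cam in("wrist","scene"):
            m=D[cam][0].copy();o=sil(cam,th,d,off,0)
            if cam=="wrist":m[275:]=0;o[275:]=0
            sc.append((m&o).sum()/(m|o).sum())
        B.append((sum(sc),sc[0],sc[1],th,d,off))
B.sort(reverse=True)
for b in B[:6]:print(np.round(b,3))
cv2.imwrite("pics/look.png",np.hstack([D["wristi"],D["scenei"]])[:,:,::-1])
```

```text
wrist [323.73555322 269.09386471] [321.85552344 322.09296575] 19070
scene [259.4588015  178.05992509] [255.71673174 176.62639083] 534Traceback (most recent call last):
  File "<stdin>", line 24, in <module>
  File "<stdin>", line 16, in sil
  File "h.py", line 9, in px
    c=r.calibration(cam);T=np.linalg.inv(np.array(c["world_from_camera"]))
ValueError: time passes only in moves, steps and waits
```

```bash
cat > fit2.py <<'E'
from station import r
import cv2,numpy as np
a=np.linspace(0,2*np.pi,40)
def run(save=None):
    s=r.sense();R=s["ee_rot"];A=s["tcp_pos"]-.019*R[:,2];D={}
    g=A-[.5111,.1623,.05];print("t",s["time_s"],"A",(g[:2]@[.232,.973]).round(4),g[2].round(4),s["wrist_force"].round(1),s["gripper_width"].round(3))
    K={}
    for cam in("wrist","scene"):
        im=r.capture(cam);c=r.calibration(cam);K[cam]=(np.linalg.inv(np.array(c["world_from_camera"])),np.array(c["camera_matrix"]),np.array(c["D"]))
        c=px(K[cam],[A])[0]
        for k in r.cut_out(cam,"jar_1"):
            m=k["pixels"];q=np.argwhere(m).mean(0)[::-1]
            if abs(q-c).max()<(110 if cam=="wrist" else 30):D[cam]=m;break
        if save:D[cam+"i"]=cv2.resize(im[130:430,200:460] if cam=="wrist" else im[int(c[1])-25:int(c[1])+45,int(c[0])-35:int(c[0])+35],(400,400),interpolation=2)
    if save:cv2.imwrite(save,np.hstack([D["wristi"],D["scenei"]])[:,:,::-1])
    B=[]
    for th in range(-20,115,5):
      t=np.radians(th);u=-R[:,0]*np.sin(t)-R[:,2]*np.cos(t);n=-R[:,0]*np.cos(t)+R[:,2]*np.sin(t)
      for d in np.arange(.033,.052,.003):
        for off in(-.006,-.003,0,.003,.006):
            ring=lambda z,q:A+off*n+(z-d)*u+q*(np.cos(a)[:,None]*n+np.sin(a)[:,None]*R[:,1]);sc=[]
            for cam in("wrist","scene"):
                if cam not in D:continue
                o=np.zeros((480,640),np.uint8);m=D[cam].copy()
                for z0,q0,z1,q1 in((0,.023,.004,.023),(.004,.016,.034,.03),(.032,.033,.052,.033)):
                    cv2.fillConvexPoly(o,np.int32(cv2.convexHull(np.float32(px(K[cam],np.r_[ring(z0,q0),ring(z1,q1)]))).round()),1)
                o=o>0
                if cam=="wrist":m[275:]=0;o[275:]=0
                sc.append((m&o).sum()/(m|o).sum())
            B.append((sum(sc),*sc,th,d,off))
    B.sort(reverse=True)
    for b in B[:5]:print(np.round(b,3))
def px(k,P):
    q=(np.atleast_2d(P)@k[0][:3,:3].T+k[0][:3,3])*[1,-1,-1]
    return cv2.projectPoints(q,np.zeros(3),np.zeros(3),k[1],k[2])[0].reshape(-1,2)
E
python3 -c "
from fit2 import run
run('pics/look.png')"
```

```text
Traceback (most recent call last):
  File "fit2.py", line 6, in run
    g=A-[.5111,.1623,.05];print("t",s["time_s"],"A",(g[:2]@[.232,.973]).round(4),g[2].round(4),s["wrist_force"].round(1),s["gripper_width"].round(3))
                                                                                                                         ^^^^^^^^^^^^^^^^^^^^^^^^
AttributeError: 'float' object has no attribute 'round'
```

```bash
sed -i 's/s\["gripper_width"\].round(3)/s["gripper_width"]/' fit2.py
python3 -c "
from fit2 import run
run('pics/look.png')"
```

```text
t 20.1 A 0.0086 0.0395 [ 0.4 -0.9 -0.9] 0.729597833262576
[ 1.639e+00  9.260e-01  7.130e-01  5.000e+01  4.200e-02 -6.000e-03]
[ 1.635e+00  8.390e-01  7.960e-01  5.000e+01  3.900e-02 -6.000e-03]
[ 1.633e+00  9.120e-01  7.200e-01  5.500e+01  4.200e-02 -6.000e-03]
[ 1.603e+00  8.770e-01  7.250e-01  5.500e+01  4.200e-02 -3.000e-03]
[ 1.601e+00  8.400e-01  7.610e-01  4.500e+01  3.900e-02 -6.000e-03]
```

Call:
carry_out:
  steps:
    - [[0,0,-3],0]
    - [[-3.65,0,-3],0]
    - [[-3.65,0,-1.5],0]
    - [[-3.65,0,-0.2],0]
    - [[-2.95,0,0.25],0]
    - [[-2.35,0,0.7],0]
    - [[-1.85,0,1.1],0]
    - [[-1.85,0,1.1],0]
    - [[-1.7,0,1],0]
    - [[-1.55,0,0.9],0]
    - [[-1.35,0,0.8],0]
    - [[-1.2,0,0.65],0]

```text
time_s: 21.5
tcp_pos: [0.5249, 0.1826, 0.0655]
ee_rot: [[-0.238, -0.971, 0.024], [-0.971, 0.238, 0.013], [-0.018, -0.02, -1.0]]
wrist_force: [1.5, 4.4, 0.8]
gripper_width: 0.735
```

```bash
python3 -c "
from fit2 import run
run('pics/look2.png')"
```

```text
t 21.5 A 0.0226 0.0345 [1.5 4.4 0.8] 0.7351256014796824
[ 1.665e+00  9.030e-01  7.620e-01  5.500e+01  4.200e-02 -6.000e-03]
[ 1.645e+00  9.150e-01  7.290e-01  5.000e+01  4.200e-02 -6.000e-03]
[ 1.637e+00  8.320e-01  8.050e-01  5.000e+01  3.900e-02 -6.000e-03]
[ 1.629e+00  8.320e-01  7.970e-01  4.500e+01  3.900e-02 -6.000e-03]
[ 1.622e+00  8.680e-01  7.540e-01  5.500e+01  4.200e-02 -3.000e-03]
```

Call:
carry_out:
  steps:
    - [[0.2,0,0.3],0]
    - [[0.4,0,0.2],0]
    - [[0.6,0,0.1],0]
    - [[0.75,0,0],0]
    - [[0.95,0,-0.05],0]
    - [[1.1,0,-0.1],0]

```text
time_s: 22.3
tcp_pos: [0.5241, 0.174, 0.0675]
ee_rot: [[-0.237, -0.971, 0.029], [-0.971, 0.237, 0.016], [-0.023, -0.024, -0.999]]
wrist_force: [1.7, 8.8, 2.0]
gripper_width: 0.735
```

```bash
python3 -c "
from fit2 import run
run('pics/look3.png')"
```

```text
t 22.3 A 0.014 0.0365 [1.7 8.8 2. ] 0.7347875850159319
[ 1.712e+00  9.050e-01  8.070e-01  4.500e+01  3.900e-02 -6.000e-03]
[ 1.703e+00  8.930e-01  8.100e-01  5.000e+01  3.900e-02 -6.000e-03]
[ 1.691e+00  9.090e-01  7.810e-01  4.000e+01  3.900e-02 -6.000e-03]
[ 1.668e+00  9.110e-01  7.570e-01  5.000e+01  4.200e-02 -3.000e-03]
[ 1.658e+00  8.960e-01  7.610e-01  5.500e+01  4.200e-02 -3.000e-03]
```

Call:
carry_out:
  steps:
    - [[0.2,0,0.3],0]
    - [[0.4,0,0.3],0]
    - [[0.55,0,0.25],0]
    - [[0.75,0,0.2],0]
    - [[0.9,0,0.2],0]
    - [[1.1,0,0.2],0]
    - [[1.3,0,0.15],0]

```text
time_s: 23.2
tcp_pos: [0.5232, 0.1642, 0.0672]
ee_rot: [[-0.236, -0.971, 0.035], [-0.971, 0.237, 0.021], [-0.029, -0.029, -0.999]]
wrist_force: [0.7, 12.2, 3.7]
gripper_width: 0.735
```

```bash
python3 -c "
from fit2 import run
run('pics/look4.png')"
```

```text
t 23.2 A 0.0041 0.0362 [ 0.7 12.2  3.7] 0.7352216584670879
[ 1.729e+00  9.380e-01  7.910e-01  3.000e+01  3.600e-02 -6.000e-03]
[ 1.719e+00  9.260e-01  7.930e-01  3.500e+01  3.600e-02 -6.000e-03]
[ 1.678e+00  8.980e-01  7.800e-01  2.500e+01  3.600e-02 -6.000e-03]
[ 1.678e+00  8.420e-01  8.360e-01  3.000e+01  3.300e-02 -6.000e-03]
[ 1.674e+00  8.360e-01  8.390e-01  3.500e+01  3.300e-02 -6.000e-03]
```

It is now turning: tilt about 32°. Continuing.

Call:
carry_out:
  steps:
    - [[0.2,0,0.2],0]
    - [[0.4,0,0.25],0]
    - [[0.6,0,0.25],0]
    - [[0.8,0,0.25],0]
    - [[1,0,0.25],0]
    - [[1.2,0,0.3],0]
    - [[1.4,0,0.35],0]

```text
time_s: 24.1
tcp_pos: [0.5222, 0.1527, 0.0657]
ee_rot: [[-0.235, -0.971, 0.04], [-0.971, 0.236, 0.025], [-0.034, -0.033, -0.999]]
wrist_force: [-0.4, 9.2, 9.6]
gripper_width: 0.735
```

```bash
python3 -c "
from fit2 import run
run('pics/look5.png')"
```

```text
t 24.1 A -0.0074 0.0347 [-0.4  9.2  9.6] 0.7347750913206034
[ 1.676e+00  9.500e-01  7.260e-01  2.000e+01  3.300e-02 -6.000e-03]
[ 1.672e+00  9.190e-01  7.530e-01  2.500e+01  3.300e-02 -6.000e-03]
[ 1.66e+00  9.29e-01  7.31e-01  2.50e+01  3.60e-02 -3.00e-03]
[ 1.659e+00  9.430e-01  7.150e-01  2.000e+01  3.600e-02 -3.000e-03]
[ 1.644e+00  8.780e-01  7.660e-01  3.000e+01  3.300e-02 -3.000e-03]
```

Call:
carry_out:
  steps:
    - [[0.2,0,0.2],0]
    - [[0.4,0,0.35],0]
    - [[0.6,0,0.45],0]
    - [[0.8,0,0.5],0]
    - [[1,0,0.55],0]
    - [[1.1,0,0.6],0]

```text
time_s: 24.9
tcp_pos: [0.5219, 0.1439, 0.062]
ee_rot: [[-0.233, -0.971, 0.046], [-0.972, 0.235, 0.028], [-0.038, -0.038, -0.999]]
wrist_force: [-2.2, 7.2, 13.5]
gripper_width: 0.739
```

```bash
python3 -c "
from fit2 import run
run('pics/look6.png')"
```

```text
t 24.9 A -0.0162 0.031 [-2.2  7.2 13.5] 0.7389240183672524
[ 1.612e+00  9.390e-01  6.730e-01  1.000e+01  3.300e-02 -3.000e-03]
[ 1.592e+00  9.150e-01  6.770e-01  1.500e+01  3.300e-02 -3.000e-03]
[ 1.58   0.928  0.652 15.     0.036  0.   ]
[ 1.569e+00  8.890e-01  6.800e-01 -5.000e+00  3.300e-02 -3.000e-03]
[ 1.566  0.876  0.689 20.     0.033  0.   ]
```

Tilt is down to about 12°, and the mat can level the rest. I carry it over to a free spot on the mat.

Call:
carry_out:
  steps:
    - [[-0.2,-0.2,-3],0]
    - [[-0.2,-0.2,-6],0]
    - [[3,-0.6,-6.1],0]
    - [[7,-1,-6.2],0]
    - [[11.5,-1.6,-6.4],0]
    - [[16,-2.2,-6.5],0]
    - [[20.5,-2.8,-6.7],0]
    - [[25,-3.4,-6.8],0]
    - [[29,-4,-6.9],0]
    - [[32.5,-4.5,-7],0]
    - [[34.1,-4.7,-7.1],0]
    - [[34.1,-4.7,-7.1],0]
    - [[34.1,-4.7,-7.1],0]
    - [[34.1,-4.7,-7.1],0]

```text
time_s: 26.5
tcp_pos: [0.4837, -0.1999, 0.1211]
ee_rot: [[-0.233, -0.972, 0.043], [-0.972, 0.234, 0.028], [-0.038, -0.035, -0.999]]
wrist_force: [0.5, 0.4, -0.4]
gripper_width: 0.735
```

```bash
python3 -c "
from fit2 import run
run('pics/look7.png')
from station import r
s=r.sense();print(s['tcp_pos'],s['ee_rot'].round(3))"
```

```text
t 26.5 A -0.3595 0.0901 [ 0.5  0.4 -0.4] 0.7354495761956203
[ 1.434e+00  9.410e-01  4.930e-01  1.000e+01  3.300e-02 -3.000e-03]
[ 1.421  0.949  0.472 15.     0.036  0.   ]
[ 1.412  0.948  0.464 10.     0.039  0.   ]
[ 1.399e+00  9.050e-01  4.940e-01  1.500e+01  3.300e-02 -3.000e-03]
[ 1.388e+00  8.860e-01  5.010e-01 -5.000e+00  3.300e-02 -3.000e-03]
[ 0.48475787 -0.19981224  0.12175541] [[-0.232 -0.972  0.045]
 [-0.972  0.233  0.028]
 [-0.038 -0.038 -0.999]]
```

Call:
carry_out:
  steps:
    - [[0.15,0.15,4],0]
    - [[0.3,0.3,7.5],0]
    - [[0.35,0.35,9],0]
    - [[0.35,0.35,9.2],0]
    - [[0.36,0.36,9.4],0]
    - [[0.36,0.36,9.6],0]
    - [[0.36,0.36,9.6],0]

```text
time_s: 27.4
tcp_pos: [0.4855, -0.1998, 0.0265]
ee_rot: [[-0.232, -0.972, 0.047], [-0.972, 0.233, 0.028], [-0.038, -0.039, -0.998]]
wrist_force: [-0.4, 0.2, -2.0]
gripper_width: 0.737
```

Call:
carry_out:
  steps:
    - [[0,0,0.2],0]
    - [[0,0,0.35],0]
    - [[0,0,0.5],0]
    - [[0,0,0.5],0]

```text
time_s: 27.8
tcp_pos: [0.4855, -0.1996, 0.0214]
ee_rot: [[-0.232, -0.972, 0.047], [-0.972, 0.233, 0.028], [-0.038, -0.039, -0.999]]
wrist_force: [0.5, -0.0, -2.6]
gripper_width: 0.738
```

Call:
carry_out:
  steps:
    - [[0,0,0.2],0]
    - [[0,0,0.4],0]
    - [[0,0,0.4],0]
    - [[0,0,0.4],0]

```text
time_s: 28.2
tcp_pos: [0.4857, -0.1995, 0.0173]
ee_rot: [[-0.232, -0.972, 0.047], [-0.972, 0.233, 0.028], [-0.038, -0.039, -0.999]]
wrist_force: [-0.3, 0.2, -1.2]
gripper_width: 0.734
```

```bash
python3 -c "
from fit2 import run
run('pics/look8.png')"
```

```text
t 28.2 A -0.3586 -0.0138 [-0.3  0.2 -1.2] 0.7344108074398401
[ 1.409e+00  9.450e-01  4.640e-01  1.000e+01  3.300e-02 -3.000e-03]
[ 1.385  0.946  0.439 10.     0.039  0.   ]
[ 1.384  0.94   0.444 15.     0.036  0.   ]
[ 1.363e+00  9.100e-01  4.530e-01  1.500e+01  3.300e-02 -3.000e-03]
[ 1.352  0.927  0.425 10.     0.042  0.   ]
```

Call:
carry_out:
  steps:
    - [[0,0,0.2],0]
    - [[0,0,0.3],0]
    - [[0,0,0.4],0]
    - [[0,0,0.4],0]

```text
time_s: 28.8
tcp_pos: [0.4861, -0.1998, 0.016]
ee_rot: [[-0.23, -0.972, 0.047], [-0.972, 0.232, 0.027], [-0.037, -0.04, -0.999]]
wrist_force: [-5.4, -0.3, 16.0]
gripper_width: 0.739
```

Call:
carry_out:
  steps:
    - [[0,0,0.15],0]
    - [[0,0,0.2],0]
    - [[0,0,0.2],0]

```text
time_s: 29.1
tcp_pos: [0.4861, -0.1998, 0.016]
ee_rot: [[-0.229, -0.972, 0.048], [-0.973, 0.23, 0.027], [-0.037, -0.04, -0.999]]
wrist_force: [-4.1, 2.3, 14.3]
gripper_width: 0.741
```

```bash
python3 -c "
from fit2 import run
run('pics/look9.png')"
```

```text
t 29.1 A -0.3588 -0.015 [-4.1  2.3 14.3] 0.7406822953134129
[ 1.352e+00  9.450e-01  4.070e-01  1.000e+01  3.300e-02 -3.000e-03]
[ 1.337  0.942  0.395 10.     0.039  0.   ]
[ 1.328  0.926  0.402 15.     0.036  0.   ]
[ 1.31e+00  8.97e-01  4.13e-01 -5.00e+00  3.60e-02 -3.00e-03]
[ 1.31   0.927  0.382 10.     0.042  0.   ]
```

Call:
carry_out:
  steps:
    - [[0,0,0],0]
    - [[0,0,0],0]
    - [[0,0,0],0]
    - [[0,0,0],0]
    - [[0,0,0],0]
    - [[0,0,0],0]
  gripper: 1

```text
time_s: 29.9
tcp_pos: [0.4861, -0.1998, 0.0158]
ee_rot: [[-0.229, -0.972, 0.047], [-0.973, 0.23, 0.027], [-0.037, -0.04, -0.999]]
wrist_force: [-0.1, -0.4, 0.3]
gripper_width: 0.999
```

Call:
carry_out:
  steps:
    - [[-0.1,-0.1,-2],0]
    - [[-0.2,-0.2,-5],0]
    - [[-0.4,-0.4,-10],0]
    - [[-0.6,-0.6,-15],0]
    - [[-0.6,-0.6,-15],0]
    - [[-10.6,0,-15],0]
    - [[-25,0,-15],0]
    - [[-35,0,-15],0]
    - [[-35,0,-15],0]
    - [[-35,0,-15],0]
    - [[-35,0,-15],0]
    - [[-35,0,-15],0]

```text
time_s: 31.1
tcp_pos: [0.5593, 0.1391, 0.1784]
ee_rot: [[-0.228, -0.973, 0.047], [-0.973, 0.229, 0.027], [-0.037, -0.04, -0.999]]
wrist_force: [0.6, -0.0, -0.8]
gripper_width: 1.002
```

Run:
```python
from h import *
s=r.sense();print(s["time_s"],s["tcp_pos"],s["gripper_width"])
t=r.capture("top");
for d in r.place_of("top","jar_1"):print(np.round(d["centre"],3),round(d["confidence"],2))
sc=r.capture("scene")
for d in r.place_of("scene","jar_1"):print(np.round(d["centre"],3),round(d["confidence"],2))
o=np.zeros((600,800,3),np.uint8);o[:300,:400]=cv2.resize(t[150:285,90:270],(400,300),interpolation=2);o[:300,400:]=cv2.resize(t[190:295,265:440],(400,300),interpolation=2)
o[300:,:400]=cv2.resize(sc[120:270,160:360],(400,300),interpolation=2);o[300:,400:]=cv2.resize(sc[210:360,270:470],(400,300),interpolation=2)
cv2.imwrite("pics/final.png",o[:,:,::-1])
```

```text
31.1 [0.55927106 0.13909035 0.17835019] 1.002381150932138
[ 0.281 -0.206  0.   ] 0.93
[ 0.484 -0.213  0.01 ] 0.74
[ 0.526 -0.052  0.006] 0.72
[ 0.394 -0.402 -0.002] 0.57
[0.707 0.033 0.001] 0.57
[ 0.281 -0.204 -0.003] 0.86
[ 0.704  0.031 -0.001] 0.77
[ 0.527 -0.051  0.004] 0.65
[ 0.487 -0.206  0.006] 0.58
[ 0.397 -0.398 -0.001] 0.56
```

View pics/final.png

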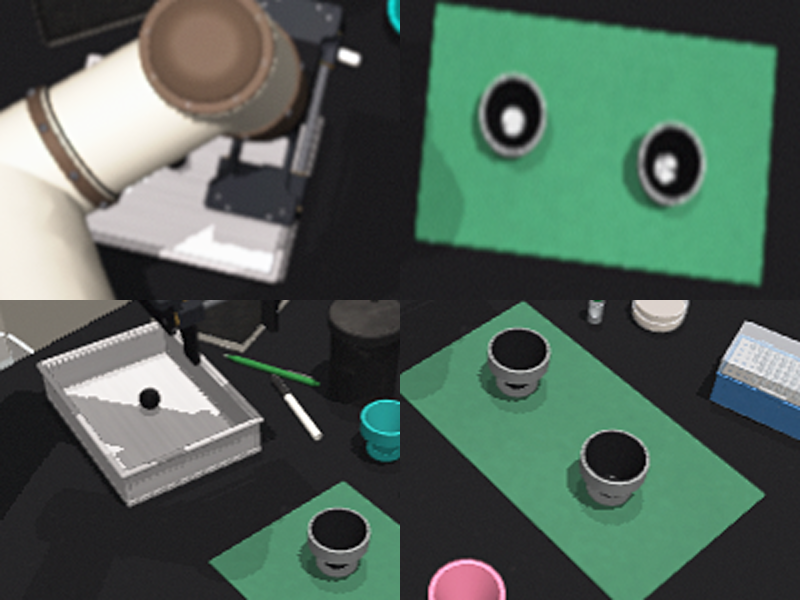

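The last picture shows the ball in the tray at (150,398) of the lower-left panel. Both jars stand upright on the mat with their floors visible, at (512,115) and (672,165) in the upper-right panel. The gripper is clear, so I hand in.

Call:
carry_out:
  steps:
    - [[0,0,0],0]
    - [[0,0,0],0]
    - [[0,0,0],0]

```text
time_s: 31.6
tcp_pos: [0.5586, 0.1364, 0.1777]
ee_rot: [[-0.229, -0.972, 0.046], [-0.973, 0.23, 0.026], [-0.036, -0.038, -0.999]]
wrist_force: [0.5, -0.2, -0.2]
gripper_width: 1.005
```

```bash
python3 -c "
from station import r
print(r.finish_job(), r.sense()['time_s'])"
```

```text
the job is handed in; nothing more can be done
the job is handed in; nothing more can be done
```

The ball is in the tray and both jars stand upright and empty on the mat; I handed the job in at about 32 s of the 59 s allowed.

- **Weighing:** I lifted the jar at (0.480, -0.254) and held it still. It read 2.87 N, so it held the ball. I never touched the other jar.
- **Tipping:** The tool cannot tilt, so I pivoted the jar between the pads over the tray's near wall to a little over 90°. The ball dropped into the tray, and the jar then weighed 1.27 N.
- **Righting:** I turned the jar back by pushing its foot against the wall's inner edge. Three passes stalled or slipped at about 50–55° of tilt. A deeper, slower pass brought it to about 12°, and I pressed it onto the mat to level it before letting go.
- **Last checks:** The final picture shows the ball in the tray, both jars upright with their floors visible, and the gripper clear. The networks put the jars at about (0.485, -0.21) and (0.526, -0.05).
- **Readings that disagreed:** The two camera views differed by several millimetres on where the jar sat in the grip during righting. The tool also ended tilted about 3°, from small errors adding up over the moves. The highest wrist force I read at the end of a move was about 17 N.

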